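Show the colleague which lens goes where

TASK

Call your colleague and show which lens goes into the spectacles: press the call button, then point down at the smallest of the three round lenses in the tray, holding the fingertips still about 2 cm above its middle for two seconds, and then point in the same way at the middle of the empty rim of the spectacles and finish there, still pointing. Do not touch, move or lift the lenses, the spectacles or anything else on the bench apart from the button, and do not come down over either of the other lenses in the tray or the spectacles' rim that already has a lens.

Things in the scene. Friction and masses are not known exactly. Their poses are not given: they have to be found in the camera images.
- call (a joint): Plunger of the call button, m: 0 is up, 0.006 is fully down. It is pressed straight down and springs back; fully down takes about 4 N. It counts as pressed beyond 0.004 (0.1 s).
- call_top (a point): Centre of the top face of the call button, a white round cap 32 mm across on a black housing fixed to the bench, the top 22 mm above it, standing alone on the robot's right (-y) side. The point goes down with the cap.
- tray: Blue plastic tray fixed to the bench, 116 mm (its x) by 306 mm (its y) by 18 mm high, walls 4 mm, three compartments in a row along its y with one lens in each. Origin: centre of the underside.
- lens_small: The smallest lens: a clear uncut round lens 54 mm across, 9 mm thick in the middle, lying loose in one compartment of the tray (which one varies). Origin: centre of the underside; z up.
- lens_small_top (a point): Middle of the upper face of the smallest lens.
- lens_medium: The middle lens, as the smallest but 66 mm across, 9 mm thick. Not to be pointed at. Origin: centre of the underside.
- lens_large: The largest lens, 78 mm across, 9 mm thick. Not to be pointed at. Origin: centre of the underside.
- lens_medium_top (a point): Middle of the upper face of the middle lens.
- lens_large_top (a point): Middle of the upper face of the largest lens.
- spectacles: Brown round-rimmed spectacles, loose, lying with the lens plane level and facing up, temples folded underneath. 140 mm long (its y), 55 mm wide (its x), the top of the rims 27 mm above the bench. Origin: on the bench under the bridge. The rim on its +y side holds a clear lens, the one on its -y side is empty. They may lie turned any way.
- empty_rim (a point): Centre of the empty rim (inside width 47 mm), level with the top of the rim, 34 mm from the bridge along the spectacles' -y.
- glazed_rim (a point): Centre of the rim that already has its lens, level with the top of the rim, 34 mm along the spectacles' +y.
- folding_rule: Bystander: closed white folding rule, 235 mm long (its y), 18 mm wide, 16 mm high, lying at the far side. Origin: centre of the underside.
- dropper: Bystander: small clear bottle with red cap, 40 mm across, 85 mm tall, upright at the far side. Origin: centre of the underside.
- driver: Bystander: screwdriver 150 mm long lying on the bench between the robot and the tray. Origin: on its underside, its x axis along the shaft towards the tip.
There are look-alikes about, which are no part of the job. Leave any green look-alike of the part that bears call alone. What is shaped like the spectacles but orange is not meant.

How it is judged:
On the way, in this order (a step that is already met when the one before it is completed fails the run):
1. the call button is pressed (value of joint call above 0.004 m), for 0.1 s.
2. the fingertips are held pointing down just above the middle of the smallest lens for 1.5 s (horizontal distance between the grasp point and lens_small_top below 0.018 m and z of the grasp point in the frame of lens_small_top between 0.02 and 0.065 m and angle between the grasp point's own z axis and vertical above 2.3 rad), for 1.5 s.
At the end, for the whole second after the job is handed in: TCP still above the empty rim: within 16 mm of its centre sideways, 20 to 65 mm above its top, tool within about 48 degrees of straight down; button up again; lenses and spectacles within 8 mm, bystanders within 15 mm of where they began, all at rest (horizontal distance between the grasp point and empty_rim below 0.016 m and z of the grasp point in the frame of empty_rim between 0.02 and 0.065 m and angle between the grasp point's own z axis and vertical above 2.3 rad and value of joint call below 0.002 m and distance of each of lens_small, lens_medium, lens_large, spectacles from where it was at the start of the episode below 0.008 m and distance of each of folding_rule, dropper, driver from where it was at the start of the episode below 0.015 m and linear speed of each of lens_small, lens_medium, lens_large, spectacles, folding_rule, dropper, driver below 0.02 m/s); the robot touches nothing.
It fails at once if a lens or the spectacles is touched (over 0.3 N) (contact force between any of the fingers, the arm and lens_small above 0.3 N or contact force between any of the fingers, the arm and lens_medium above 0.3 N or contact force between any of the fingers, the arm and lens_large above 0.3 N or contact force between any of the fingers, the arm and spectacles above 0.3 N).
It fails at once if a lens or the spectacles is moved by over 8 mm or lifted (distance of any of lens_small, lens_medium, lens_large, spectacles from where it was at the start of the episode above 0.008 m).
It fails at once if a bystander (rule, bottle, screwdriver) is moved by over 15 mm or touched at over 1 N (distance of any of folding_rule, dropper, driver from where it was at the start of the episode above 0.015 m or contact force between any of the fingers, the arm and folding_rule above 1 N or contact force between any of the fingers, the arm and dropper above 1 N or contact force between any of the fingers, the arm and driver above 1 N).
It fails at once if the tray is touched at over 1 N (contact force between any of the fingers, the arm and tray above 1 N).
It fails at once if the tool comes down over another lens of the tray or the glazed rim (TCP within 15 mm of its middle sideways and less than 60 mm above it) ((horizontal distance between the grasp point and lens_medium_top below 0.015 m and z of the grasp point in the frame of lens_medium_top below 0.06 m) or (horizontal distance between the grasp point and lens_large_top below 0.015 m and z of the grasp point in the frame of lens_large_top below 0.06 m) or (horizontal distance between the grasp point and glazed_rim below 0.015 m and z of the grasp point in the frame of glazed_rim below 0.06 m)).
It also fails if it takes over 48 s, if anything falls off the work surface, if the arm or the gripper's body presses on something with over 40 N, if the wrist force passes 120 N, or if a joint passes its speed limit or range.

ROBOT

A 6-joint arm with a two-finger parallel gripper is mounted at the origin on the work surface. World frame = base frame: x ahead of the robot, y to its left, z up, the work surface at z = 0. Lengths are in m, angles in rad, forces in N, time in s.
With the tool pointing down it reaches from about 0.3 to 0.775 m from the base axis. Payload 14.6 kg.
Tool frame: the origin (TCP) lies between the finger pads, 19 mm behind the fingertips; this is the grasp point; z points along the fingers, y is the line along which they close (so a half turn about z gives the same grasp; the last joint's range is limited). The gripper opens to 94 mm and grips with 3 to 60 N. Pads are 16 mm wide; open, the fingers measure 119 mm over their backs; the gripper's body (75 mm by 177 mm) begins 78 mm behind the grasp point.
Start: joints at [1.172, 0.3, 1.521, -0, 1.321, -0.067], TCP at [0.179, 0.52, 0.224] pointing down, gripper open.
Joint ranges: [-3.03, 3.03], [-0.79, 2.21], [0.23, 2.52], [-1.04, 4.18], [0, 3.07], [-2.55, 2.55]. Speed limits (rad/s): [2.22, 2.22, 2.57, 3.14, 3.14, 3.14].

INTERFACE

Orientations are given as [roll, pitch, yaw] about the fixed x, y, z axes, in that order (R = Rz(yaw) Ry(pitch) Rx(roll)).
In Python, from station import ctrl, camera, ticket gives the robot as it stands. The module is installed in compiled form; this text tells all that it offers.
- The arm moves only by the shell command python3 -m inch 'ROWS' [FORCE]. ROWS is text: rows parted by semicolons, each of 7 numbers parted by spaces: the opening, from -1 (shut) to 1 (fully open), then the shift along the tool's x, y, z in units of 0.03 m (1.0 is 0.03 m), then the turn, a rotation vector about the tool's x, y, z in units of 10 degrees (1.0 is 10 degrees). In form: grip dx dy dz rx ry rz; .... A call has 1 to 10 rows; each row shifts and turns the commanded pose from where the row before left it, along the tool's axes as they then stand; what a row does not reach is not made up. A row lasts 1/8 s, in which the tool goes at most 62.5 mm and 10.7 degrees, less where a joint would pass 70% of its speed; a pose out of reach is approached as far as the arm can. A call with a number of a shift or a turn outside -1 to 1 is refused whole. A call with a gripper value outside its range is refused whole. The fingers move at their own pace and stop on an object; FORCE is the grip in N (left out, the last holds). Time passes only in rows, so rows that do not move let the fingers close. It gives the time, the measured TCP pose, the force, the opening and the grip force at its end, in the units of the state.
- ctrl.get_obs(): the state, without advancing time (a new reading comes with each control period).
- camera(name): name is "scene" or "top"; returns a dict with "img" (420x560x3 uint8, blue, green, red), "range_z" (420x560 float32, m along the optical axis (not along the pixel's ray), 0 where there is no reading), "intrinsics" (3x3 intrinsics, pixels), "view" (4x4, takes a point from world to camera coordinates). Camera axes: x right, y down, z forward; pixel columns grow to the right and rows downward; lengths in m; the calibration is good to about 2 mm. A picture is of the moment at which its call begins.
- ticket.hand_in(): hands the job in; it is judged then, once.
The state is a dict: "time_s": time; "qpos": joint angles; "joint_vel": joint speeds; "tau": joint torques, N m; "ee_pos": TCP position; "eef_rot": TCP orientation; "force": force on the tool from outside, world axes, zero at the start; "moment": the same for the moment, N m; "grip_width": finger opening in m; "grip_force": force on a finger pad.
Only numpy, scipy, OpenCV 4.12 (cv2) and the standard library are available. Lean on these libraries where they do the work, as an engineer would, in place of code of your own. Each camera call takes 0.05 s, during which the arm holds its last target. There are 200 camera calls.

## Working session

There is one attempt and no reset: what is moved stays moved. The work goes in short steps, Python scripts to look and compute and a shell command to move; the robot and the scene stay as the last step left them, time stands still between calls to the robot, and variables do not carry over. Pictures are saved under pics/ and viewed, at most 10 in all, crops included, and the job is handed in when it is done.

```bash
mkdir -p pics; cat > h.py <<'E'
import numpy as np,cv2
from station import ctrl,camera,ticket
def snap(n,tag):
    c=camera(n); cv2.imwrite(f'pics/{tag}.png',c['img']); np.savez(f'{tag}.npz',**c); return c
def world(c,u,v,z=None):
    K=c['intrinsics'];T=np.linalg.inv(c['view'])
    r=np.linalg.inv(K)@[u,v,1.]
    if z is None: s=c['range_z'][int(round(v)),int(round(u))]
    else: s=(z-T[2,3])/(T[:3,:3]@r)[2]
    return (T@np.r_[r*s,1])[:3]
E
python3 - <<'E'
from h import *
snap('top','top0');snap('scene','sc0')
o=ctrl.get_obs();print(o)
E
```

```text
{'time_s': 0.1, 'qpos': array([ 1.17238524e+00,  3.00425822e-01,  1.52150654e+00, -2.39865888e-05,
        1.32073047e+00, -6.66021237e-02]), 'joint_vel': array([-7.35800529e-05, -3.89689204e-03, -1.21533118e-03, -1.18142035e-03,
        1.04453699e-03,  5.10859908e-05]), 'tau': array([ 2.11950828e-03, -5.32649624e+01, -3.53285766e+01,  7.09657255e-02,
        2.34694808e-02, -7.19243758e-05]), 'ee_pos': array([0.17908864, 0.51979391, 0.2237427 ]), 'eef_rot': array([-3.14052330e+00, -4.80409573e-05,  2.80978962e+00]), 'force': array([ 0.24229658, -0.66988386, -0.77069673]), 'moment': array([-0.02019192,  0.02977483, -0.01429693]), 'grip_force': 0.0, 'grip_width': 0.09406027346498376}
```

View pics/top0.png

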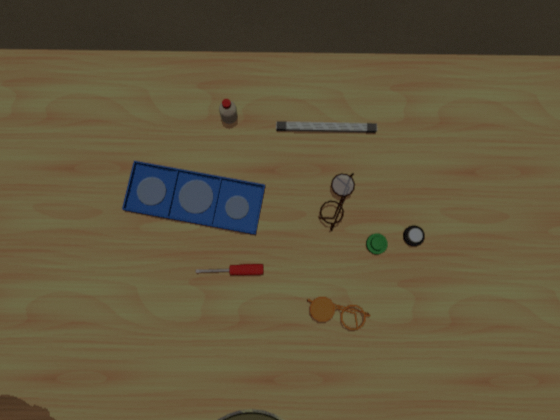

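View pics/sc0.png

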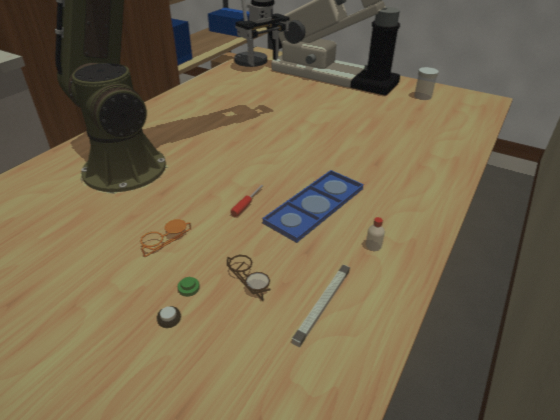

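Top picture: the white call button is at (414,236), with a green look-alike at (377,243). The lenses are at (151,190), (196,197) and (237,207). The brown spectacles have a glazed rim at (343,185) and an empty rim at (331,212), with an orange look-alike at (322..352,310). The driver is at (235,270), the rule at (326,127) and the bottle at (228,112). I choose the white button, probably the lens at (237,207), and the brown empty rim. I'll check that with a close crop and measurements.

```bash
python3 - <<'E'
from h import *
c=dict(np.load('top0.npz'));im=c['img']
a=cv2.resize(im[150:260,115:275],None,fx=4.8,fy=4.8,interpolation=cv2.INTER_CUBIC)[:290*2]
b=cv2.resize(im[165:260,310:435],None,fx=4.8,fy=4.8,interpolation=cv2.INTER_CUBIC)
o=np.zeros((600,800,3),np.uint8)
a=cv2.resize(im[155:240,115:275],None,fx=4,fy=4,interpolation=cv2.INTER_CUBIC)
b=cv2.resize(im[168:230,310:370],None,fx=4,fy=4,interpolation=cv2.INTER_CUBIC)
b2=cv2.resize(im[215:265,360:435],None,fx=4,fy=4,interpolation=cv2.INTER_CUBIC)
o[:340,:640]=a;o[345:345+248,:240]=b;o[345:545,300:600]=b2
cv2.imwrite('pics/crop.png',np.clip(o*1.8,0,255).astype(np.uint8))
for n,u,v,z in [('call',414,236,.022),('green',377,243,.022),('L151',151,190,.012),('L196',196,197,.012),('L237',237,207,.012),('glaz',343,185,.027),('empty',331.5,212.5,.027),('driver',235,270,.01),('bottle',229,105,.08),('rule',326,127,.016)]:
    print(n,world(c,u,v,z).round(4),world(c,u,v).round(4))
print(c['intrinsics'][0,0],np.linalg.inv(c['view'])[:3,3])
E
```

```text
call [ 0.4985 -0.3562  0.022 ] [ 0.499  -0.3574  0.0181]
green [ 0.4822 -0.2734  0.022 ] [ 0.4825 -0.2741  0.019 ]
L151 [0.5995 0.2342 0.012 ] [0.6006 0.2354 0.0072]
L196 [0.5843 0.1317 0.012 ] [0.584  0.1314 0.0136]
L237 [0.5621 0.0385 0.012 ] [0.5623 0.0385 0.0113]
glaz [ 0.6119 -0.1997  0.027 ] [ 0.6119 -0.1997  0.0271]
empty [ 0.5489 -0.173   0.027 ] [ 0.5541 -0.1768 -0.0029]
driver [0.421 0.04  0.01 ] [0.4204 0.0392 0.0208]
bottle [0.7773 0.0561 0.08  ] [0.7759 0.0557 0.0836]
rule [ 0.7523 -0.1644  0.016 ] [ 0.7532 -0.1647  0.0136]
481.5562278845745 [ 0.36431966 -0.03720069  1.08141292]
```

View pics/crop.png

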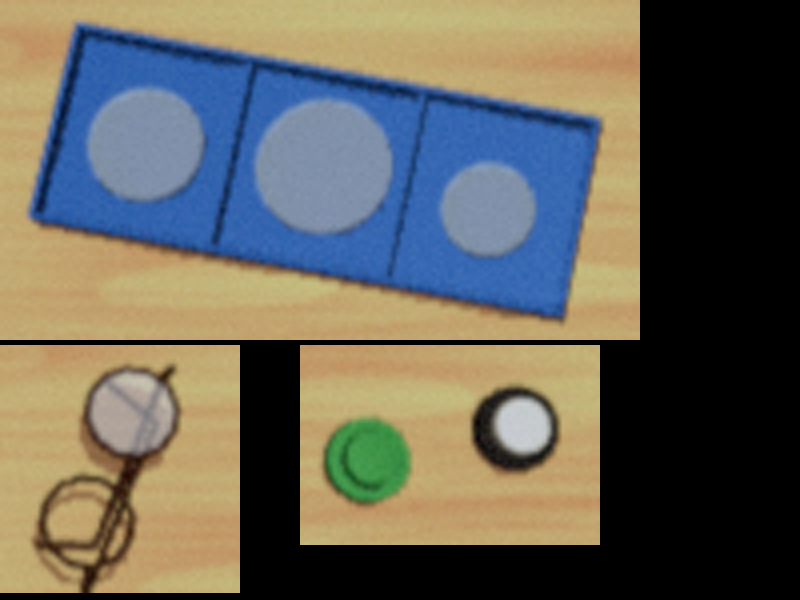

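The crop confirms the choices. The smallest lens is the right-hand compartment (237,207) at about 48/4 px radius. The empty rim is at (331.75,212.25), and the white cap at (415.2,235). The 68 mm between the rim centres matches the description. Next I'll shut the gripper and travel to above the button.

```bash
cat > d.py <<'E'
from h import *
from scipy.spatial.transform import Rotation as R
import sys
o=ctrl.get_obs();r=R.from_euler('xyz',o['eef_rot'])
print(round(o['time_s'],2),o['ee_pos'].round(4),o['eef_rot'].round(3),'w',round(o['grip_width'],4),'f',o['force'].round(2))
c=dict(np.load('top0.npz'))
for n,u,v,z,h in [('call',415.2,235.1,.022,.08),('lens',237,207.2,.012,.04),('rim',331.75,212.25,.027,.04)]:
    p=world(c,u,v,z)+[0,0,h]; print(n,p.round(4),'units',(r.inv().apply(p-o['ee_pos'])/.03).round(2))
E
python3 -m inch '-1 -.76 -.93 0 0 0 0;-1 -.76 -.93 0 0 0 0;-1 -.76 -.93 0 0 0 0;-1 -.76 -.93 0 0 0 0;-1 -.76 -.93 0 0 0 0;-1 -.76 -.93 0 0 0 0;-1 -.76 -.93 0 0 0 0;-1 -.76 -.93 0 0 0 0;-1 -.76 -.93 0 0 0 0;-1 -.76 -.93 0 0 0 0'; python3 d.py
```

```text
time_s: 1.35
ee_pos: [0.304, 0.1808, 0.2242]
eef_rot: [-3.142, -0.0, 2.81]
force: [0.4, 0.5, 0.1]
grip_width: 0.0008
grip_force: 0.0
1.35 [0.304  0.1808 0.2242] [-3.142 -0.     2.81 ] w 0.0008 f [0.43 0.49 0.12]
call [ 0.5005 -0.359   0.102 ] units [-12.05 -14.88   4.07]
lens [0.5617 0.0384 0.052 ] units [-9.67 -1.69  5.74]
rim [ 0.5494 -0.1735  0.067 ] units [-11.58  -8.5    5.24]
```

```bash
python3 -m inch '-1 -.76 -.93 0 0 0 0;-1 -.76 -.93 0 0 0 0;-1 -.76 -.93 0 0 0 0;-1 -.76 -.93 0 0 0 0;-1 -.76 -.93 0 0 0 0;-1 -.76 -.93 0 0 0 0;-1 -.76 -.93 0 0 0 0;-1 -.76 -.93 0 0 0 0;-1 -.76 -.93 0 0 0 0;-1 -.76 -.93 0 0 0 0' >/dev/null; python3 -m inch '-1 -.76 -.93 0.5 0 0 0;-1 -.76 -.93 .5 0 0 0;-1 -.76 -.93 .5 0 0 0;-1 -.76 -.93 .5 0 0 0;-1 -.76 -.93 .5 0 0 0;-1 0 0 .5 0 0 0;-1 0 0 .5 0 0 0;-1 0 0 0 0 0 0;-1 0 0 0 0 0 0' >/dev/null; python3 d.py
```

```text
3.73 [ 0.4911 -0.3248  0.12  ] [-3.141e+00  1.000e-03  2.810e+00] w 0.0007 f [ 0.36 -0.15 -0.34]
call [ 0.5005 -0.359   0.102 ] units [-0.67 -0.98  0.6 ]
lens [0.5617 0.0384 0.052 ] units [ 1.71 12.21  2.26]
rim [ 0.5494 -0.1735  0.067 ] units [-0.2   5.4   1.77]
```

```bash
python3 -m inch '-1 -.67 -.98 0 0 0 0;-1 0 0 .6 0 0 0;-1 0 0 .6 0 0 0;-1 0 0 .6 0 0 0;-1 0 0 .6 0 0 0;-1 0 0 0 0 0 0;-1 0 0 0 0 0 0'; python3 d.py
python3 - <<'E'
from h import *
snap('scene','sc1')
i=cv2.imread('pics/sc1.png');cv2.imwrite('pics/sc1c.png',cv2.resize(i[200:380,80:320],None,fx=3,fy=3))
E
```

```text
time_s: 4.6
ee_pos: [0.5005, -0.3596, 0.0477]
eef_rot: [-3.141, 0.001, 2.81]
force: [-0.7, -0.4, -0.1]
grip_width: 0.0004
grip_force: 0.0
4.6 [ 0.5005 -0.3596  0.0477] [-3.141e+00  1.000e-03  2.810e+00] w 0.0004 f [-0.69 -0.37 -0.14]
call [ 0.5005 -0.359   0.102 ] units [ 0.01  0.02 -1.81]
lens [0.5617 0.0384 0.052 ] units [ 2.39 13.21 -0.15]
rim [ 0.5494 -0.1735  0.067 ] units [ 0.48  6.39 -0.65]
```

View pics/sc1c.png

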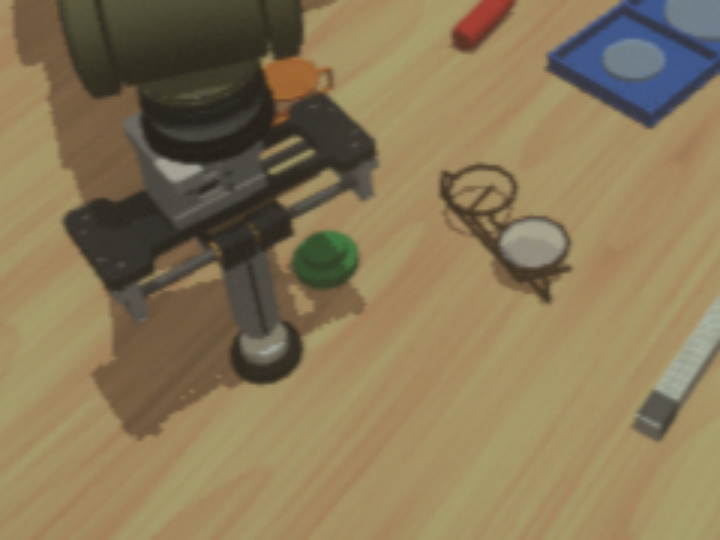

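The shut fingers stand centred just above the white cap, at crop pixel (262,340). Now I'll press by about 12 mm.

```bash
python3 -m inch '-1 0 0 .2 0 0 0;-1 0 0 .1 0 0 0;-1 0 0 .07 0 0 0;-1 0 0 0 0 0 0;-1 0 0 0 0 0 0'; python3 d.py|head -1
```

```text
time_s: 5.28
ee_pos: [0.5004, -0.3596, 0.0364]
eef_rot: [-3.141, 0.0, 2.81]
force: [1.2, 0.1, 2.4]
grip_width: 0.0006
grip_force: 1.6
5.28 [ 0.5004 -0.3596  0.0364] [-3.141  0.     2.81 ] w 0.0006 f [1.23 0.14 2.36]
```

```bash
python3 -m inch '-1 0 0 .05 0 0 0;-1 0 0 .04 0 0 0;-1 0 0 0 0 0 0;-1 0 0 0 0 0 0'; python3 d.py|head -1
```

```text
time_s: 5.78
ee_pos: [0.5006, -0.3597, 0.0348]
eef_rot: [-3.141, 0.001, 2.81]
force: [-4.4, 2.4, 16.1]
grip_width: 0.0006
grip_force: 8.3
5.78 [ 0.5006 -0.3597  0.0348] [-3.141e+00  1.000e-03  2.810e+00] w 0.0006 f [-4.41  2.43 16.14]
```

The button is bottomed at 16 N, so it counts as pressed. Now up and across to the smallest lens.

```bash
python3 -m inch '-1 0 0 -.8 0 0 0;-1 0 0 -.8 0 0 0;-1 0 0 -.8 0 0 0;-1 0 0 -.8 0 0 0;-1 .16 .88 0 0 0 0;-1 .16 .88 0 0 0 0;-1 .16 .88 0 0 0 0;-1 .16 .88 0 0 0 0;-1 .16 .88 0 0 0 0;-1 .16 .88 0 0 0 0' >/dev/null;  python3 -m inch '-1 .16 .88 0 0 0 0;-1 .16 .88 0 0 0 0;-1 .16 .88 0 0 0 0;-1 .16 .88 0 0 0 0;-1 .16 .88 0 0 0 0;-1 .16 .88 0 0 0 0;-1 .16 .88 0 0 0 0;-1 .16 .88 0 0 0 0;-1 0 0 0 0 0 0;-1 0 0 0 0 0 0' >/dev/null; python3 d.py
```

```text
8.28 [0.5569 0.0112 0.1291] [-3.141e+00 -1.000e-03  2.810e+00] w 0.0007 f [-0.28  0.14 -0.48]
call [ 0.5005 -0.359   0.102 ] units [ -2.24 -12.28   0.91]
lens [0.5617 0.0384 0.052 ] units [0.14 0.91 2.57]
rim [ 0.5494 -0.1735  0.067 ] units [-1.77 -5.9   2.07]
```

```bash
python3 -m inch '-1 .14 .91 0 0 0 0;-1 0 0 .6 0 0 0;-1 0 0 .6 0 0 0;-1 0 0 .6 0 0 0;-1 0 0 .5 0 0 0;-1 0 0 .2 0 0 0;-1 0 0 0 0 0 0;-1 0 0 0 0 0 0;-1 0 0 0 0 0 0;-1 0 0 0 0 0 0'>/dev/null; python3 d.py
python3 - <<'E'
from h import *
snap('scene','sc2')
i=cv2.imread('pics/sc2.png');cv2.imwrite('pics/sc2c.png',cv2.resize(i[100:300,200:440],None,fx=3,fy=3))
E
```

```text
9.53 [0.5622 0.0391 0.0548] [3.141e+00 1.000e-03 2.810e+00] w 0.0007 f [-0.17  0.37  0.57]
call [ 0.5005 -0.359   0.102 ] units [ -2.38 -13.21  -1.57]
lens [0.5617 0.0384 0.052 ] units [ 0.01 -0.03  0.09]
rim [ 0.5494 -0.1735  0.067 ] units [-1.91 -6.84 -0.41]
```

View pics/sc2c.png

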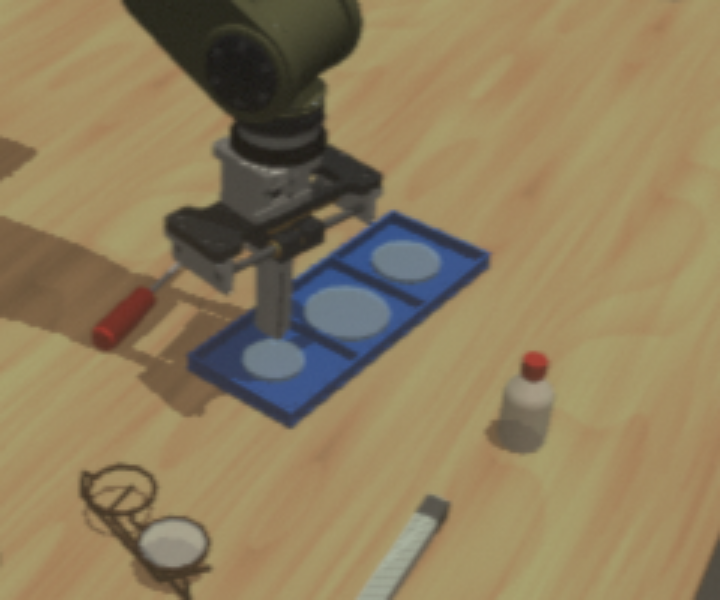

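The fingertips are above the middle of the smallest lens (crop 273,357), about 2.4 cm up. I'll hold there for over 2 s.

```bash
for k in 1 2; do python3 -m inch '-1 0 0 0 0 0 0;-1 0 0 0 0 0 0;-1 0 0 0 0 0 0;-1 0 0 0 0 0 0;-1 0 0 0 0 0 0;-1 0 0 0 0 0 0;-1 0 0 0 0 0 0;-1 0 0 0 0 0 0;-1 0 0 0 0 0 0;-1 0 0 0 0 0 0'|head -2;done
python3 -m inch '-1 0 0 -.7 0 0 0;-1 0 0 -.7 0 0 0;-1 0 0 -.7 0 0 0;-1 -.24 -.85 0 0 0 0;-1 -.24 -.85 0 0 0 0;-1 -.24 -.85 0 0 0 0;-1 -.24 -.85 0 0 0 0;-1 -.24 -.85 0 0 0 0;-1 -.24 -.85 0 0 0 0;-1 -.24 -.85 0 0 0 0'>/dev/null
python3 -m inch '-1 0 0 0 0 0 0;-1 0 0 0 0 0 0'>/dev/null; python3 d.py
```

```text
time_s: 10.82
ee_pos: [0.5621, 0.039, 0.0545]
time_s: 12.08
ee_pos: [0.5621, 0.039, 0.0545]
13.57 [ 0.5516 -0.1455  0.1174] [ 3.141 -0.     2.81 ] w 0.0002 f [-0.12  0.14 -0.13]
call [ 0.5005 -0.359   0.102 ] units [-0.71 -7.28  0.51]
lens [0.5617 0.0384 0.052 ] units [1.68 5.91 2.18]
rim [ 0.5494 -0.1735  0.067 ] units [-0.24 -0.91  1.68]
```

```bash
python3 -m inch '-1 -.24 -.91 0 0 0 0;-1 0 0 .5 0 0 0;-1 0 0 .5 0 0 0;-1 0 0 .4 0 0 0;-1 0 0 .25 0 0 0;-1 0 0 0 0 0 0;-1 0 0 0 0 0 0;-1 0 0 0 0 0 0;-1 0 0 0 0 0 0;-1 0 0 0 0 0 0'>/dev/null; python3 d.py
python3 - <<'E'
from h import *
snap('scene','sc3')
i=cv2.imread('pics/sc3.png');cv2.imwrite('pics/sc3c.png',cv2.resize(i[140:340,120:360],None,fx=3,fy=3))
E
```

```text
14.82 [ 0.5495 -0.1743  0.0681] [-3.142  0.     2.81 ] w 0.0004 f [ 0.66 -0.23 -0.79]
call [ 0.5005 -0.359   0.102 ] units [-0.46 -6.35 -1.13]
lens [0.5617 0.0384 0.052 ] units [1.93 6.84 0.54]
rim [ 0.5494 -0.1735  0.067 ] units [0.01 0.02 0.04]
```

View pics/sc3c.png

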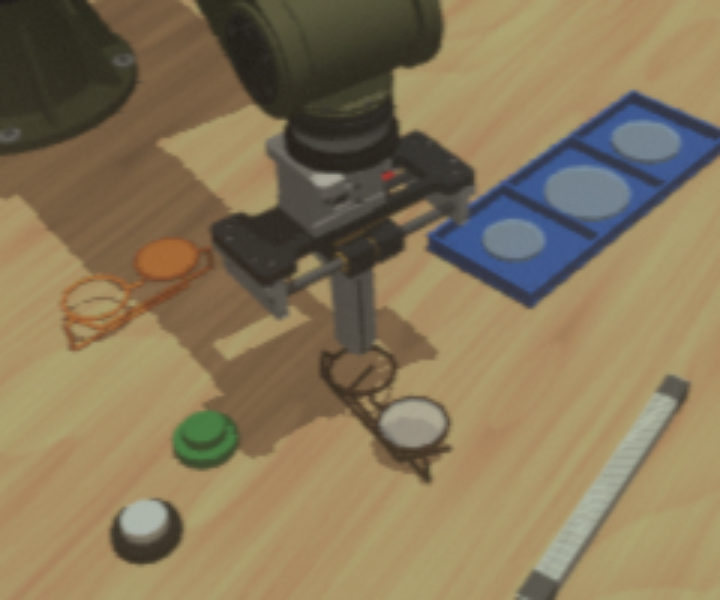

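The fingertips point down above the empty rim (crop 358,368), the button is up again, and nothing appears disturbed.

```bash
python3 -c "
from station import ticket
print(ticket.hand_in())"
```

```text
the job is handed in; nothing more can be done
None
```

I pressed the call button, held the fingertips about 2.4 cm above the middle of the smallest lens for over 2 s, and finished pointing about 2 cm above the empty rim. I handed the job in at about 15 s of the 48 s, no contact apart from the button showed up, and no verdict came back.

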